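# Stock the treatment-room crate with the brown bottles

### The arm

A 6-joint arm with a two-finger parallel gripper is mounted at the origin on the work surface. World frame = base frame: x ahead of the robot, y to its left, z up, the work surface at z = 0. Lengths are in m, angles in rad, forces in N, time in s.
With the tool pointing down it reaches from about 0.425 to 0.95 m from the base axis. Payload 3.5 kg.
Tool frame: the origin (TCP) lies midway between the tips of the shut fingers; the grasp point (between the pads) lies 19 mm behind it; y points along the fingers, x is the direction in which the jaws open and shut, and the axes are right-handed (so a half turn about y gives the same grasp; the last joint's range is limited). The gripper opens to 85 mm and grips with 20 to 120 N. Pads are 22 mm wide; open, the fingers measure 114 mm over their backs; the gripper's body (76 mm by 85 mm) begins 54 mm behind the grasp point. The pads swing forward as they close: fully open they stand 13 mm farther back than shut.
Start: joints at [-1.497, 0.286, 1.577, -0, 1.279, -0.15], TCP at [0.15, -0.658, 0.231] pointing down, gripper open.
Joint ranges: [-2.77, 2.77], [-0.9, 2.22], [0.21, 2.48], [-1.53, 4.67], [0.24, 2.81], [-2.84, 2.84]. Speed limits (rad/s): [2.79, 2.79, 3.14, 3.14, 3.14, 3.14].

### API

Orientations are given as a unit quaternion [x, y, z, w].
In Python, from plant import ctrl, viewer gives the robot as it stands.
- The arm moves only by the tool step_arm, never from a script. Its argument "rows" is a list of rows, each a list of 3 entries, a list of its own where there are three numbers: the turn, a rotation vector about the tool's x, y, z in degrees, then the shift along the tool's x, y, z in mm, then the closure, from 0 (fully open) to 1 (shut). A call has 1 to 10 rows; each row is the pose to reach, as a shift and turn from the pose commanded when the call began, along the tool's axes at that moment; what a row does not reach only later rows make up. A row lasts 1/12 s, in which the tool goes at most 41.7 mm and 7.16 degrees, less where a joint would pass 70% of its speed; a pose out of reach is approached as far as the arm can. A call with a gripper value outside its range is refused whole. The fingers move at their own pace and stop on an object; "newtons" is the grip in N (left out, the last holds). Time passes only in rows, so rows that repeat a pose let the fingers close. It gives the time, the measured TCP pose, the force and the opening at its end, in the units of the state.
- ctrl.get_state(): the state, without advancing time (a new reading comes with each control period).
- viewer.read_camera(name): name is "scene" or "top" or "wrist"; returns (picture, depth): 420x560x3 uint8, red, green, blue; 420x560 float32, m along the optical axis (not along the pixel's ray), 0 where there is no reading.
- viewer.calibration(name): a dict with "K" (3x3 intrinsics, pixels), "R" (3x3) and "t" (3): a world point X has camera coordinates R X + t. Camera axes: x right, y down, z forward; pixel columns grow to the right and rows downward; lengths in m; the calibration is good to about 2 mm. A picture is of the moment at which its call begins: read the wrist's pose just before it. calibration takes no time and is no camera call; for the wrist camera it gives the pose at the moment of the call.
- ctrl.sign_off(): hands the job in, once; it reports no verdict.
The state is a dict: "time": time; "qpos": joint angles; "dq": joint speeds; "joint_efforts": joint torques, N m; "eef_pos": TCP position; "tcp_rot": TCP orientation; "contact_force": force on the tool from outside, world axes, zero at the start; "wrist_torque": the same for the moment, N m; "opening": opening from 0.0 (shut) to 1.0 (fully open).
Only numpy, scipy, OpenCV 4.12 (cv2) and the standard library are available. Lean on these libraries where they do the work, as an engineer would, in place of code of your own. Each camera call takes 0.05 s, during which the arm holds its last target.

### The job

Put the two brown bottles with white caps into the blue divided crate, standing upright, each in an empty cell of its own. Set them down rather than dropping them, and leave the green bottle standing in its cell.

Things in the scene. Friction and masses are not known exactly. Their poses are not given: they have to be found in the camera images.
- amber_a: One of two alike brown bottles with white caps, standing on the counter, about 250 g. Body 56 mm across to z = 85 mm, shoulder to z = 102, neck, then a cylindrical screw cap 38 mm across from z = 112 to 148 mm (top), firmly closed and good to grip. Origin: centre of underside, z up; round. (A pale bottle of this shape with a blue cap is not part of the job.)
- amber_b: The other brown bottle with a white cap, same as amber_a: Body 56 mm across to z = 85 mm, shoulder to z = 102, neck, then a cylindrical screw cap 38 mm across from z = 112 to 148 mm (top), firmly closed and good to grip. Origin: centre of underside, z up; round.
- crate: Blue open crate, 176 x 176 mm, 75 mm high, fixed to the counter, at any yaw. Walls, floor and two crossing dividers 4 mm thick, dividers 64 mm high: 2 x 2 cells, 82 mm square. Origin: centre of the underside, z up, x and y along the sides; cell centres at (+-43, +-43) mm, cell floor at z = 4 mm.
- green: Green bottle with a green cap, standing loose in the crate cell at about (-43, -43) mm in the crate's frame. Body 56 mm across to z = 85 mm, shoulder to z = 102, neck, then a cylindrical screw cap 38 mm across from z = 112 to 148 mm (top), firmly closed and good to grip. Origin: centre of underside, z up; round.
Not all that is in view belongs to the job. Leave any purple look-alike of the amber_b alone.

How it is judged:
At the end, for the whole second after the job is handed in: Both brown bottles and the green one stand at rest on the crate's floor (bottle underside less than 12 mm above the crate's), within 10 degrees of upright, each in its own cell (a cell has room for only one), the green one still in its first cell (x of amber_a in the frame of crate between -0.085 and 0.085 m and y of amber_a in the frame of crate between -0.085 and 0.085 m and z of amber_a in the frame of crate between -0.005 and 0.012 m and angle between each of amber_a, amber_b, green's own z axis and vertical below 0.175 rad and linear speed of each of amber_a, amber_b, green below 0.03 m/s and x of amber_b in the frame of crate between -0.085 and 0.085 m and y of amber_b in the frame of crate between -0.085 and 0.085 m and z of amber_b in the frame of crate between -0.005 and 0.012 m and x of green in the frame of crate between -0.085 and 0.085 m and y of green in the frame of crate between -0.085 and 0.085 m and z of green in the frame of crate between -0.005 and 0.012 m and x of green in the frame of crate below -0.02 m and y of green in the frame of crate below -0.02 m); the robot touches nothing.
It fails at once if a brown bottle is dropped or flung: moves faster than 0.9 m/s (a fall of about 40 mm) while not held by the fingers ((linear speed of amber_a above 0.9 m/s and contact force between the fingers and amber_a below 0.05 N) or (linear speed of amber_b above 0.9 m/s and contact force between the fingers and amber_b below 0.05 N)).
It fails at once if a brown bottle is tipped more than 60 degrees (angle between any of amber_a, amber_b's own z axis and vertical above 1.05 rad).
It fails at once if the green bottle is lifted by more than 30 mm or tipped by more than 30 degrees (z of green in the frame of crate above 0.034 m or angle between green's own z axis and vertical above 0.52 rad).
It also fails if it takes over 61 s, if anything falls off the work surface, if the arm or the gripper's body presses on something with over 40 N, if the wrist force passes 120 N, or if a joint passes its speed limit or range.

## Working session

There is one attempt and no reset: what is moved stays moved. The work goes in short steps, Python scripts to look and compute and a tool call to move; the robot and the scene stay as the last step left them, time stands still between calls to the robot, and variables do not carry over. Pictures are saved under pics/ and viewed, and the job is handed in when it is done.

Besides the shell and the picture viewer there is one more tool, called as name([rows], argument=value, ...), one row to a line, values as JSON. step_arm: Moves the arm, as the interface text tells. Its arguments: {"type":"object","properties":{"rows":{"type":"array"},"newtons":{"type":"number"}},"required":["rows"]}

```bash
ls; mkdir -p pics
python3 - <<'E'
from plant import ctrl, viewer
import cv2,numpy as np
s=ctrl.get_state();print(s)
for n in ("scene","top"):
    p,d=viewer.read_camera(n);cv2.imwrite(f"pics/{n}0.png",p[...,::-1]);np.savez(f"pics/{n}0.npz",p=p,d=d,**viewer.calibration(n))
    c=viewer.calibration(n);print(n,c,-c["R"].T@c["t"])
E
```

```text
pics
{'time': 0.0, 'qpos': array([-1.49698110e+00,  2.87171347e-01,  1.57816102e+00,  2.31034599e-06,
        1.27860620e+00, -1.49981099e-01]), 'dq': array([-0.00129898,  0.00125929, -0.0018261 ,  0.00068667,  0.00170473,
        0.00013536]), 'joint_efforts': array([-2.53379831e-04, -4.05982876e+01, -2.92626232e+01, -1.25147258e-04,
        5.93967721e-03, -5.21090286e-06]), 'eef_pos': array([ 0.14979793, -0.65750014,  0.22995205]), 'tcp_rot': array([-0.55209592,  0.4416036 , -0.4404773 ,  0.55331375]), 'contact_force': array([-0.50445183, -1.15854706,  0.04927623]), 'wrist_torque': array([-0.01834749,  0.06075291,  0.04148216]), 'opening': 0.9956826314229633}
scene {'K': array([[501.29354681,   0.        , 284.32780594],
       [  0.        , 501.29354681, 210.51807637],
       [  0.        ,   0.        ,   1.        ]]), 'R': array([[ 0.67335771,  0.73924543, -0.01027546],
       [ 0.56110385, -0.52004494, -0.64398426],
       [-0.48140613,  0.42786617, -0.76496973]]), 't': array([-0.41174136, -0.28358335,  1.24553127])} [ 1.03597532 -0.37601885  0.76593967]
top {'K': array([[420.00000029,   0.        , 280.09918794],
       [  0.        , 420.00000029, 210.21250445],
       [  0.        ,   0.        ,   1.        ]]), 'R': array([[ 0.00587602, -0.99950155, -0.0310181 ],
       [-0.99474592, -0.00267209, -0.10233967],
       [ 0.10220577,  0.03145648, -0.99426579]]), 't': array([0.03474487, 0.58407177, 0.71069798])} [0.50816141 0.01393219 0.76747412]
```

View pics/scene0.png

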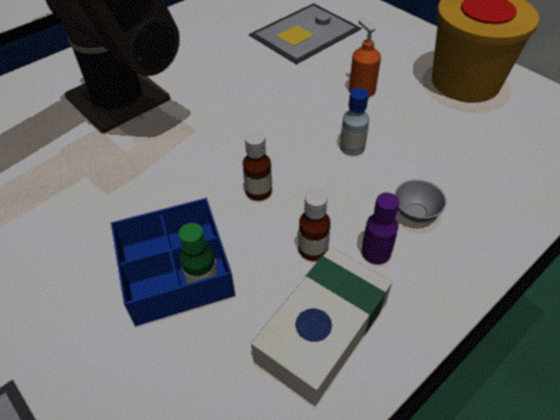

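View pics/top0.png

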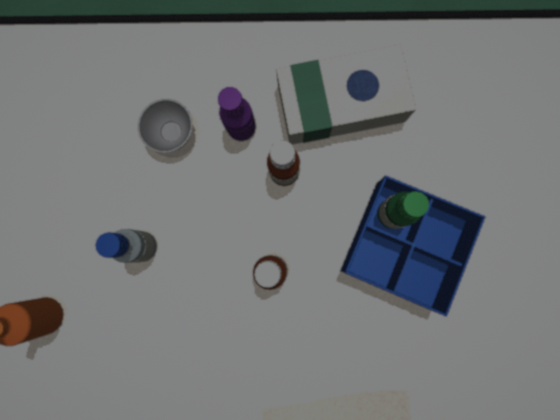

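Scene candidates are the brown bottles with white caps at (257,165) and (314,225), the pale one with a blue cap at (356,120), the purple look-alike at (380,230), the orange dispenser at (365,70), and the green one in the crate at (195,250). I choose the two brown ones, which sit at (268,272) and (283,158) in the top view.

```bash
cat > h.py <<'E'
import numpy as np,cv2
def ray(c,uv,z):
    R,t,K=c["R"],c["t"],c["K"]; o=-R.T@t
    d=(R.T@np.linalg.inv(K)@np.array([uv[0],uv[1],1.])); s=(z-o[2])/d[2]; return o+s*d
def proj(c,X):
    p=c["K"]@(c["R"]@np.asarray(X)+c["t"]); return p[:2]/p[2]
def pts(c,d):
    v,u=np.mgrid[:d.shape[0],:d.shape[1]]; P=np.stack([u,v,np.ones_like(u)],-1)@np.linalg.inv(c["K"]).T*d[...,None]
    return (P-c["t"])@c["R"]
E
python3 - <<'E'
from h import *
S=[np.load("pics/%s0.npz"%n) for n in("scene","top")]
sc,tp=S
for n,c in(("scene",sc),("top",tp)):
    p=c["p"]; P=pts(c,c["d"]); hsv=cv2.cvtColor(p,cv2.COLOR_RGB2HSV)
    h=P[...,2]
    # caps: anything with height 0.143..0.153
    m=((h>.138)&(h<.156)&(c["d"]>0)&(P[...,0]>.25)).astype(np.uint8)
    k,l,st,ce=cv2.connectedComponentsWithStats(m)
    for i in range(1,k):
        if st[i,4]>60:
            mm=l==i; cc=cv2.minEnclosingCircle(np.argwhere(mm)[:,::-1].astype(np.float32))
            print(n,"cap",st[i],np.round(cc[0],1),round(cc[1],1),p[mm].mean(0).round(),"med",np.median(P[mm],0).round(4),"ray",ray(c,ce[i],.148).round(4))
    b=cv2.inRange(hsv,(108,120,25),(128,255,255)); cn,_=cv2.findContours(b,0,2); cn=max(cn,key=cv2.contourArea)
    m=np.zeros_like(b); cv2.drawContours(m,[cn],-1,255,-1)
    m=((h>.066)&(h<.084)&(m>0)&(b>0)); Q=P[m][:,:2].astype(np.float32); r=cv2.minAreaRect(Q*1000); print(n,"rim",m.sum(),r)
    print(cv2.minAreaRect(cn))
E
```

```text
scene cap [437  24  91  33 600] [482.   32.5] 45.6 [50. 36. 11.] med [0.5963 0.5912 0.1468] ray [0.5881 0.6004 0.148 ]
scene cap [349  88  20  15 231] [358.7  95.5] 9.7 [19. 37. 91.] med [0.5233 0.2848 0.1455] ray [0.5253 0.282  0.148 ]
scene cap [245 131  21  17 289] [254.8 139.5] 10.4 [137. 134. 135.] med [0.4817 0.0468 0.1459] ray [0.4837 0.0451 0.148 ]
scene cap [305 189  23  21 378] [315.8 199. ] 11.6 [142. 139. 140.] med [0.6623 0.0262 0.1459] ray [0.6637 0.0246 0.148 ]
scene cap [376 192  24  21 384] [387.2 202.4] 11.8 [62. 29. 86.] med [0.7467 0.1069 0.1459] ray [0.7478 0.1048 0.148 ]
scene cap [179 223  26  25 479] [191.4 234.7] 13.0 [26. 83. 41.] med [ 0.5857 -0.1697  0.1501] ray [ 0.5844 -0.1692  0.148 ]
scene rim 1117 ((525.056396484375, -188.49166870117188), (173.16644287109375, 177.14259338378906), 66.91932678222656)
((168.91612243652344, 259.9385986328125), (105.15093994140625, 110.43344116210938), 73.0724868774414)
top cap [218  87  25  26 511] [230.1  99.2] 12.9 [74. 45. 92.] med [0.7423 0.1113 0.1478] ray [0.7423 0.1112 0.148 ]
top cap [270 141  26  26 514] [282.2 153.2] 12.8 [123. 124. 124.] med [0.6582 0.0311 0.1479] ray [0.658  0.0308 0.148 ]
top cap [401 192  28  26 577] [414.6 204.8] 14.0 [44. 93. 57.] med [ 0.5797 -0.1637  0.1518] ray [ 0.5807 -0.1645  0.148 ]
top cap [ 96 232  27  26 552] [109. 245.] 13.6 [32. 53. 97.] med [0.5191 0.2882 0.148 ] ray [0.5193 0.2883 0.148 ]
top cap [255 261  26  27 547] [267.6 274.1] 13.2 [125. 125. 125.] med [0.478  0.0508 0.1479] ray [0.4778 0.0512 0.148 ]
top rim 1083 ((523.9976196289062, -184.2742919921875), (174.6704864501953, 173.45904541015625), 66.96536254882812)
((413.3017578125, 244.624267578125), (113.62661743164062, 106.0116195678711), 22.3801326751709)
```

Run:
```python
from h import *
c=cv2.imread("pics/scene0.png")[120:280,220:420];d=cv2.imread("pics/top0.png")[120:320,220:500]
cv2.imwrite("pics/crop0.png",np.hstack([cv2.resize(c,(400,320),interpolation=2),cv2.resize(d,(400,320),interpolation=2)]))
```

```text
(no output)
```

View pics/crop0.png

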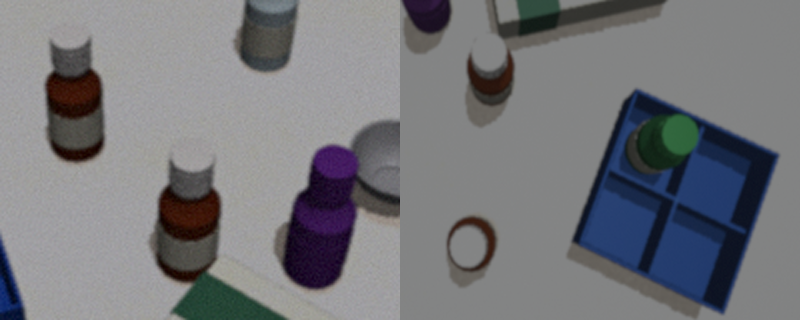

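```bash
cat >> h.py <<'E'
from scipy.spatial.transform import Rotation as Ro
def go(target=None):
    from plant import ctrl
    s=ctrl.get_state(); R=Ro.from_quat(s["tcp_rot"]).as_matrix()
    print("t",round(s["time"],2),"pos",s["eef_pos"].round(4),"q",s["qpos"].round(3),"F",s["contact_force"].round(1),"open",round(s["opening"],3))
    print("jaw yaw deg",np.degrees(np.arctan2(R[1,0],R[0,0])).round(2)); print("tool axes\n",R.T.round(3))
    for T in (target or []): print(T,"-> shift mm",((np.array(T)-s["eef_pos"])@R*1000).round(1))
    return s,R
E
python3 -c "
from h import *
go([[.47,-.38,.26],[.48,.049,.26]])
t=np.load('pics/top0.npz');P=pts(t,t['d']);print(P[85:110:8,300:400:20,2].round(3), P[110:140:5,320,:].round(3))"
```

```text
t 0.1 pos [ 0.1498 -0.6576  0.2301] q [-1.497  0.287  1.578  0.     1.279 -0.15 ] F [-1.2 -0.2 -0.8] open 0.998
jaw yaw deg -77.18
tool axes
 [[ 0.222 -0.975 -0.002]
 [-0.     0.002 -1.   ]
 [ 0.975  0.222  0.   ]]
[0.47, -0.38, 0.26] -> shift mm [-199.6  -29.4  373.8]
[0.48, 0.049, 0.26] -> shift mm [-615.7  -28.5  478.8]
[[0.072 0.07  0.069 0.072 0.068]
 [0.073 0.072 0.072 0.072 0.07 ]
 [0.071 0.071 0.07  0.07  0.072]
 [0.072 0.071 0.067 0.071 0.068]] [[ 0.752 -0.031  0.071]
 [ 0.743 -0.031  0.071]
 [ 0.734 -0.031  0.072]
 [ 0.726 -0.031  0.07 ]
 [ 0.718 -0.031  0.066]
 [ 0.719 -0.033  0.034]]
```

step_arm([
  [[0,0,0],[-200,-30,374],0],
  [[0,0,0],[-200,-30,374],0],
  [[0,0,0],[-200,-30,374],0],
  [[0,0,0],[-200,-30,374],0],
  [[0,0,0],[-200,-30,374],0],
  [[0,0,0],[-200,-30,374],0],
  [[0,0,0],[-200,-30,374],0],
  [[0,0,0],[-200,-30,374],0],
  [[0,0,0],[-200,-30,374],0],
  [[0,0,0],[-300,-30,395],0],
])

```text
time: 0.93
eef_pos: [0.4458, -0.3721, 0.2588]
tcp_rot: [-0.553, 0.44, -0.442, 0.553]
contact_force: [0.2, 0.2, 0.3]
opening: 1.0
```

```bash
python3 -c "
from h import *
go([[.48,.049,.26]])"
```

```text
t 0.93 pos [ 0.4458 -0.3721  0.2588] q [-8.700e-01  5.800e-02  1.786e+00  1.000e-03  1.296e+00  4.760e-01] F [0.2 0.2 0.3] open 1.0
jaw yaw deg -77.14
tool axes
 [[ 0.222 -0.975  0.001]
 [ 0.002 -0.001 -1.   ]
 [ 0.975  0.222  0.001]]
[0.48, 0.049, 0.26] -> shift mm [-402.9   -1.5  127. ]
```

step_arm([
  [[0,0,0],[-400,0,125],0],
  [[0,0,0],[-400,0,125],0],
  [[0,0,0],[-400,0,125],0],
  [[0,0,0],[-400,0,125],0],
  [[0,0,0],[-400,0,125],0],
  [[0,0,0],[-400,0,125],0],
  [[0,0,0],[-400,0,125],0],
  [[0,0,0],[-400,0,125],0],
  [[0,0,0],[-400,0,125],0],
  [[0,0,0],[-400,0,125],0],
])

```text
time: 1.77
eef_pos: [0.4754, 0.0447, 0.2586]
tcp_rot: [0.553, -0.441, 0.441, -0.553]
contact_force: [0.8, -0.6, -0.2]
opening: 0.999
```

step_arm([
  [[0,0,0],[0,0,0],0],
  [[0,0,0],[0,0,0],0],
])

```text
time: 1.93
eef_pos: [0.4755, 0.0449, 0.2584]
tcp_rot: [0.554, -0.44, 0.439, -0.554]
contact_force: [-0.3, -0.3, 0.3]
opening: 1.0
```

```bash
cat > look.py <<'E'
from h import *
import sys
from plant import viewer
n=sys.argv[1];cam=sys.argv[2]
c=viewer.calibration(cam);p,d=viewer.read_camera(cam)
cv2.imwrite(f"pics/{n}.png",p[...,::-1]);np.savez(f"pics/{n}.npz",p=p,d=d,**c)
print("cam pos",-c["R"].T@c["t"])
c=dict(c);P=pts(c,d);h=P[...,2]
m=((h>.138)&(h<.156)&(d>0)&(P[...,0]>.25)).astype(np.uint8)
k,l,st,ce=cv2.connectedComponentsWithStats(m)
for i in range(1,k):
    if st[i,4]>60: mm=l==i; print("cap",st[i],p[mm].mean(0).round(),"med",np.median(P[mm],0).round(4),"ray",ray(c,ce[i],.148).round(4))
E
python3 look.py w1 wrist; python3 -c "
from h import *
go([[.48,.049,.115]])"
```

```text
cam pos [0.55611721 0.0629177  0.40005861]
cap [  0  66   7  31 138] [10. 25. 60.] med [0.5197 0.2722 0.1401] ray [0.5208 0.266  0.148 ]
cap [533 111  27  48 919] [28. 82. 40.] med [ 0.5766 -0.1506  0.1482] ray [ 0.5772 -0.151   0.148 ]
cap [ 249  173   45   45 1599] [193. 190. 187.] med [0.4802 0.0517 0.1471] ray [0.4804 0.0517 0.148 ]
t 1.98 pos [0.4756 0.0434 0.2584] q [-1.220e-01 -1.830e-01  2.016e+00 -1.000e-03  1.310e+00  1.223e+00] F [ 0.1 -0.7 -0.2] open 0.998
jaw yaw deg -77.04
tool axes
 [[ 0.224 -0.975  0.   ]
 [-0.001 -0.    -1.   ]
 [ 0.975  0.224 -0.001]]
[0.48, 0.049, 0.115] -> shift mm [ -4.5 143.4   5.6]
```

View pics/w1.png

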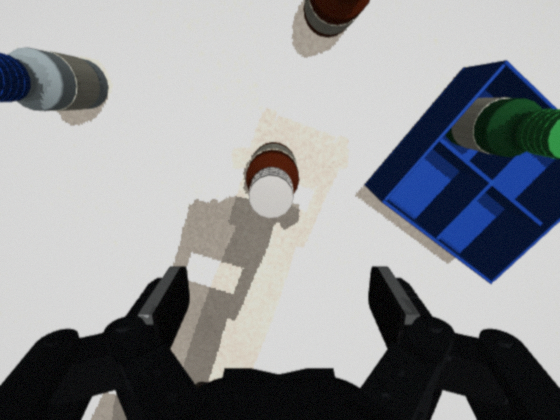

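The wrist view shows amber_a's cap at (271,195), centred between the fingers. The ray gives (0.480, 0.051, 0.148), which agrees with the top view to 2 mm and matches the known cap height. Descending to grip it.

step_arm([
  [[0,0,0],[-5,0,5.5],0],
  [[0,0,0],[-5,40,5.5],0],
  [[0,0,0],[-5,75,5.5],0],
  [[0,0,0],[-5,105,5.5],0],
  [[0,0,0],[-5,130,5.5],0],
  [[0,0,0],[-5,145,5.5],0],
  [[0,0,0],[-5,150,5.5],0],
  [[0,0,0],[-5,150,5.5],0],
], newtons=40)

```text
time: 2.65
eef_pos: [0.4794, 0.0477, 0.1072]
tcp_rot: [0.553, -0.443, 0.441, -0.551]
contact_force: [0.6, 1.2, 0.9]
opening: 1.0
```

step_arm([
  [[0,0,0],[0,0,0],0.3],
  [[0,0,0],[0,0,0],0.45],
  [[0,0,0],[0,0,0],0.55],
  [[0,0,0],[0,0,0],0.7],
  [[0,0,0],[0,0,0],0.8],
  [[0,0,0],[0,0,0],0.8],
  [[0,0,0],[0,0,0],0.8],
  [[0,0,0],[0,0,0],0.8],
  [[0,0,0],[0,0,0],0.8],
  [[0,0,0],[0,0,0],0.8],
], newtons=40)

```text
time: 3.48
eef_pos: [0.4813, 0.049, 0.1103]
tcp_rot: [-0.552, 0.44, -0.442, 0.553]
contact_force: [-0.4, 1.9, 5.9]
opening: 0.438
```

```bash
python3 look.py w2 wrist; python3 -c "
from h import *
go([[.48,.049,.115]])"
```

```text
cam pos [0.56152899 0.06656951 0.2521848 ]
cap [ 189  267  180   92 8737] [97. 96. 94.] med [0.4853 0.0485 0.1475] ray [0.4849 0.049  0.148 ]
cap [168 309  20   9 106] [27. 28. 28.] med [0.4801 0.0854 0.1543] ray [0.475  0.0869 0.148 ]
cap [370 309  20   9 108] [29. 30. 30.] med [0.4965 0.014  0.1545] ray [0.4923 0.0104 0.148 ]
t 3.53 pos [0.4813 0.049  0.1102] q [-1.090e-01 -0.000e+00  2.136e+00  1.000e-03  1.004e+00  1.238e+00] F [-0.3  1.5  6.8] open 0.434
jaw yaw deg -77.17
tool axes
 [[ 0.222 -0.975  0.   ]
 [ 0.002  0.    -1.   ]
 [ 0.975  0.222  0.002]]
[0.48, 0.049, 0.115] -> shift mm [-0.3 -4.8 -1.2]
```

View pics/w2.png

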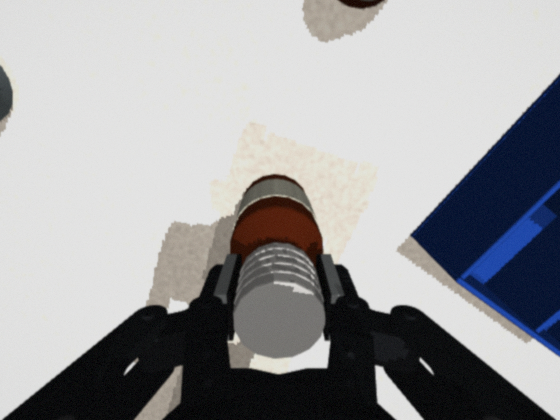

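The opening of 0.434 is 37 mm, matching the cap. Lifting it and checking.

step_arm([
  [[0,0,0],[0,-5,0],0.8],
  [[0,0,0],[0,-15,0],0.8],
  [[0,0,0],[0,-35,0],0.8],
  [[0,0,0],[0,-60,0],0.8],
  [[0,0,0],[0,-85,0],0.8],
  [[0,0,0],[0,-105,0],0.8],
  [[0,0,0],[0,-115,0],0.8],
  [[0,0,0],[0,-120,0],0.8],
  [[0,0,0],[0,-120,0],0.8],
], newtons=50)

```text
time: 4.28
eef_pos: [0.4804, 0.0487, 0.2295]
tcp_rot: [-0.553, 0.441, -0.441, 0.553]
contact_force: [0.6, -1.0, -1.6]
opening: 0.436
```

```bash
python3 look.py s3 scene; python3 -c "
from h import *
go([[.468,-.209,.23]])
c=np.load('pics/w2.npz');print(ray(c,(279,315),.1485))"
```

```text
cam pos [ 1.03597532 -0.37601885  0.76593967]
cap [437  25  91  32 607] [52. 38. 12.] med [0.5955 0.5912 0.147 ] ray [0.5888 0.6006 0.148 ]
cap [349  88  20  15 233] [19. 38. 95.] med [0.5228 0.2841 0.1458] ray [0.5251 0.2817 0.148 ]
cap [239 137  31  15 213] [74. 72. 66.] med [0.4992 0.0304 0.1471] ray [0.4959 0.0336 0.148 ]
cap [305 189  23  21 375] [148. 145. 146.] med [0.6623 0.026  0.146 ] ray [0.6636 0.0247 0.148 ]
cap [376 192  24  21 386] [65. 30. 89.] med [0.7465 0.1069 0.1459] ray [0.7477 0.1047 0.148 ]
cap [179 223  25  24 472] [28. 87. 43.] med [ 0.5854 -0.1694  0.1501] ray [ 0.5842 -0.1691  0.148 ]
t 4.33 pos [0.4798 0.0487 0.2281] q [-0.109 -0.146  2.04  -0.     1.249  1.238] F [ 0.3  0.3 -3.2] open 0.434
jaw yaw deg -77.18
tool axes
 [[ 0.222 -0.975 -0.   ]
 [-0.001 -0.    -1.   ]
 [ 0.975  0.222 -0.001]]
[0.468, -0.209, 0.23] -> shift mm [248.7  -1.8 -68.7]
[0.48340436 0.04845731 0.1485    ]
```

View pics/s3.png

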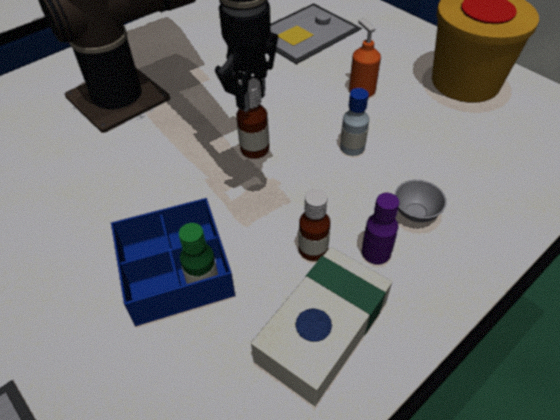

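step_arm([
  [[0,0,0],[20,0,-5],0.8],
  [[0,0,0],[50,0,-14],0.8],
  [[0,0,0],[80,0,-23],0.8],
  [[0,0,0],[110,0,-31],0.8],
  [[0,0,0],[140,0,-40],0.8],
  [[0,0,0],[170,0,-48],0.8],
  [[0,0,0],[200,0,-56],0.8],
  [[0,0,0],[225,0,-64],0.8],
  [[0,0,0],[242,0,-69],0.8],
  [[0,0,0],[249,0,-71],0.8],
])

```text
time: 5.17
eef_pos: [0.465, -0.2116, 0.2265]
tcp_rot: [0.552, -0.443, 0.44, -0.552]
contact_force: [0.4, -0.1, -2.7]
opening: 0.436
```

step_arm([
  [[0,0,0],[0,0,0],0.8],
  [[0,0,0],[0,0,0],0.8],
])

```text
time: 5.33
eef_pos: [0.4657, -0.209, 0.2274]
tcp_rot: [-0.552, 0.442, -0.44, 0.553]
contact_force: [0.1, 0.5, -1.1]
opening: 0.432
```

```bash
python3 look.py w4 wrist;python3 look.py s4 scene >/dev/null;python3 look.py t4 top; python3 -c "
from h import *
go([[.4685,-.209,.23]])
cv2.imwrite('pics/c4.png',np.hstack([cv2.resize(cv2.imread('pics/%s4.png'%k),(400,300)) for k in 'ws']))"
```

```text
cam pos [ 0.54665465 -0.19175408  0.36899394]
cap [ 221    0   62   67 3302] [ 81. 194. 107.] med [ 0.581  -0.1666  0.1511] ray [ 0.5814 -0.1661  0.148 ]
cap [240 179  71  27 358] [114. 112. 101.] med [ 0.4886 -0.2012  0.1478] ray [ 0.4867 -0.202   0.148 ]
cam pos [0.50816141 0.01393219 0.76747412]
cap [218  87  25  26 509] [75. 46. 94.] med [0.7424 0.1112 0.148 ] ray [0.7423 0.1112 0.148 ]
cap [270 141  26  26 516] [126. 126. 126.] med [0.6583 0.0311 0.1479] ray [0.6581 0.0307 0.148 ]
cap [401 192  28  26 580] [45. 95. 58.] med [ 0.5801 -0.1636  0.1518] ray [ 0.5807 -0.1645  0.148 ]
cap [ 96 232  27  26 556] [33. 54. 99.] med [0.5191 0.2881 0.1481] ray [0.5193 0.2882 0.148 ]
cap [425 266  22  39 137] [49. 48. 45.] med [ 0.4683 -0.1822  0.1477] ray [ 0.4671 -0.1845  0.148 ]
t 5.48 pos [ 0.4663 -0.2084  0.2283] q [-0.619 -0.077  1.977  0.     1.243  0.726] F [ 0.5  0.1 -1.5] open 0.433
jaw yaw deg -77.09
tool axes
 [[ 0.223 -0.975 -0.001]
 [-0.001  0.001 -1.   ]
 [ 0.975  0.223 -0.   ]]
[0.4685, -0.209, 0.23] -> shift mm [ 1.1 -1.7  2.1]
```

View pics/c4.png

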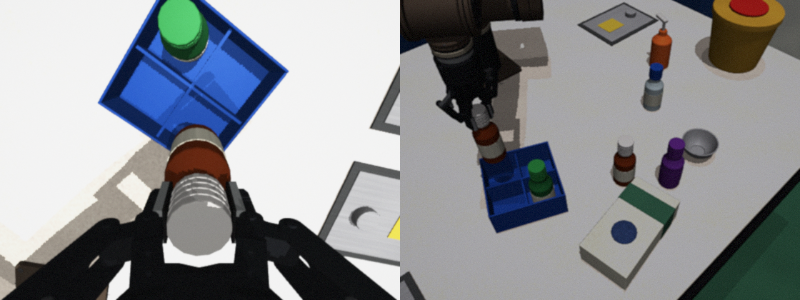

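View pics/t4.png

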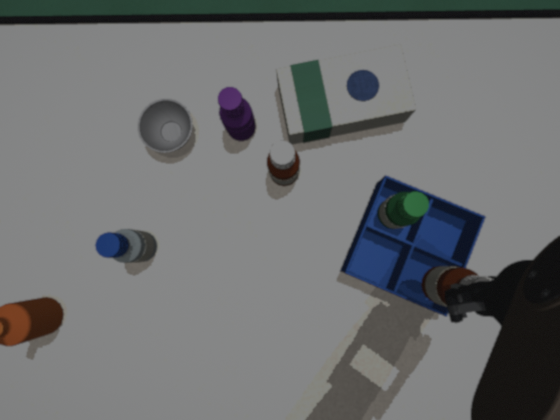

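Run:
```python
from h import *
for n in("w4","s4","t4","s3"):
    c=np.load(f"pics/{n}.npz");p=c["p"];P=pts(c,c["d"]);h=P[...,2]
    hsv=cv2.cvtColor(p,cv2.COLOR_RGB2HSV);b=cv2.inRange(hsv,(108,110,25),(128,255,255))
    if n!="s3":
        m=((h>.068)&(h<.082)&(b>0)&(np.hypot(P[...,0]-.525,P[...,1]+.186)<.13)&(abs(p[...,2].astype(int)-0)>25))
        Q=P[m][:,:2].astype(np.float32);print(n,"rim",m.sum(),cv2.minAreaRect(Q*1000))
    br=((hsv[...,0]<12)|(hsv[...,0]>172))&(hsv[...,1]>140)&(h>.13)&(h<.26)&(c["d"]>0)
    xy=(.466,-.209) if n!="s3" else (.48,.049)
    br&=np.hypot(P[...,0]-xy[0],P[...,1]-xy[1])<.06
    Q=P[br];print(n,"brown",len(Q),Q.min(0),Q.max(0))
    # expected projection of vertical bottle
    z=.229-.109
    for hh in(0,.085,.148): print("   axis px",hh,proj(c,(xy[0]+.002,xy[1],z+hh)).round(1))
im=cv2.imread("pics/s4.png");cv2.imwrite("pics/s4c.png",cv2.resize(im[120:270,70:230],(640,600)))
```

```text
w4 rim 3129 ((524.5858154296875, -185.51002502441406), (174.6811981201172, 174.68418884277344), 66.90631103515625)
w4 brown 3768 [ 0.457842   -0.23430251  0.13036211] [ 0.49142902 -0.1820321   0.23471795]
   axis px 0 [278.3 200.7]
   axis px 0.085 [278.  246.2]
   axis px 0.148 [277.4 318.8]
s4 rim 895 ((524.818115234375, -188.18780517578125), (173.86056518554688, 178.5263214111328), 66.97405242919922)
s4 brown 799 [ 0.45669205 -0.24298967  0.1301109 ] [ 0.4927114  -0.18691258  0.25591879]
   axis px 0 [133.6 216.7]
   axis px 0.085 [120.3 181.8]
   axis px 0.148 [109.  151.9]
t4 rim 880 ((523.9514770507812, -184.15353393554688), (174.5983428955078, 174.14794921875), 66.98893737792969)
t4 brown 417 [ 0.44873608 -0.21800858  0.18715482] [ 0.49042071 -0.17994652  0.22010597]
   axis px 0 [441.2 281.1]
   axis px 0.085 [464.  285.4]
   axis px 0.148 [486.1 289.5]
s3 brown 616 [0.4643397  0.01474671 0.13019243] [0.50648428 0.06331857 0.24936739]
   axis px 0 [256.6 148.9]
   axis px 0.085 [254.  113.1]
   axis px 0.148 [251.9  82.9]
```

View pics/s4c.png

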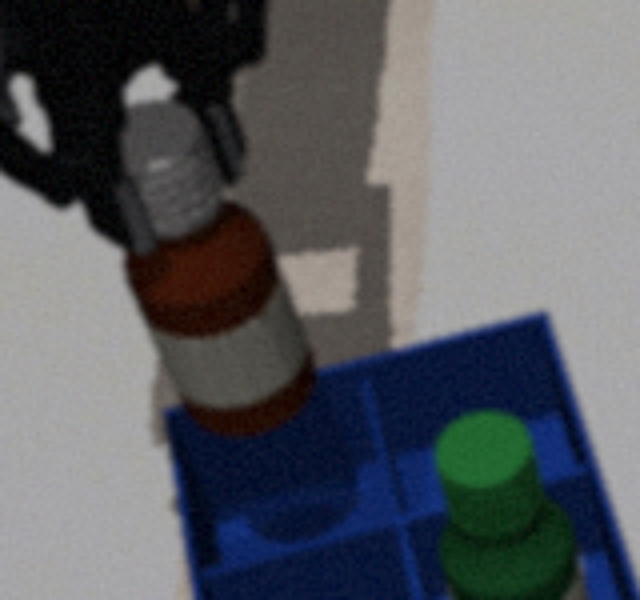

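The wrist-view rim gives the crate centre as (0.5246, -0.1855) at yaw 67 degrees. The held bottle hangs upright over the near cell, to within about 2 mm, so I lower it.

step_arm([
  [[0,0,0],[0,20,0],0.8],
  [[0,0,0],[0,45,0],0.8],
  [[0,0,0],[0,68,0],0.8],
  [[0,0,0],[0,85,0],0.8],
  [[0,0,0],[0,97,0],0.8],
  [[0,0,0],[0,105,0],0.8],
  [[0,0,0],[0,108,0],0.8],
  [[0,0,0],[0,110,0],0.8],
  [[0,0,0],[0,110,0],0.8],
])

```text
time: 6.23
eef_pos: [0.4668, -0.21, 0.1195]
tcp_rot: [-0.553, 0.441, -0.441, 0.553]
contact_force: [0.1, 0.7, -2.4]
opening: 0.435
```

step_arm([
  [[0,0,0],[0,1,0],0.8],
  [[0,0,0],[0,2,0],0.8],
  [[0,0,0],[0,3,0],0.8],
  [[0,0,0],[0,3,0],0.8],
])

```text
time: 6.57
eef_pos: [0.4664, -0.2099, 0.1161]
tcp_rot: [-0.553, 0.441, -0.441, 0.553]
contact_force: [-0.6, -0.3, -2.0]
opening: 0.433
```

step_arm([
  [[0,0,0],[0,1,0],0.8],
  [[0,0,0],[0,2,0],0.8],
  [[0,0,0],[0,2,0],0.8],
])

```text
time: 6.82
eef_pos: [0.4666, -0.2099, 0.1144]
tcp_rot: [-0.553, 0.441, -0.441, 0.553]
contact_force: [0.1, -0.1, 1.3]
opening: 0.434
```

step_arm([
  [[0,0,0],[0,1,0],0.8],
  [[0,0,0],[0,1.5,0],0.8],
  [[0,0,0],[0,1.5,0],0.8],
])

```text
time: 7.07
eef_pos: [0.4671, -0.21, 0.1143]
tcp_rot: [-0.552, 0.441, -0.441, 0.553]
contact_force: [-1.5, 2.4, 7.3]
opening: 0.433
```

The force has turned from -2 N to +7 N at z = 0.114, so the bottle is on the floor. Releasing.

step_arm([
  [[0,0,0],[0,0,0],0.5],
  [[0,0,0],[0,0,0],0.4],
  [[0,0,0],[0,0,0],0.3],
  [[0,0,0],[0,0,0],0.3],
  [[0,0,0],[0,-5,0],0.3],
  [[0,0,0],[0,-25,0],0.3],
  [[0,0,0],[0,-55,0],0.3],
  [[0,0,0],[0,-90,0],0.3],
  [[0,0,0],[0,-130,0],0.2],
  [[0,0,0],[0,-145,0],0],
])

```text
time: 7.9
eef_pos: [0.4682, -0.2111, 0.2641]
tcp_rot: [-0.553, 0.438, -0.444, 0.553]
contact_force: [0.5, -0.9, 1.2]
opening: 0.916
```

```bash
python3 look.py s5 scene;python3 look.py w5 wrist; python3 -c "
from h import *
go([[.56,-.05,.26],[.660,.0295,.26]])
cv2.imwrite('pics/c5.png',np.hstack([cv2.resize(cv2.imread('pics/%s5.png'%k),(400,300)) for k in 'ws']))"
```

```text
cam pos [ 1.03597532 -0.37601885  0.76593967]
cap [437  23  91  34 620] [51. 37. 11.] med [0.5969 0.5909 0.147 ] ray [0.5892 0.6014 0.148 ]
cap [349  88  20  15 234] [19. 37. 91.] med [0.5229 0.2848 0.1456] ray [0.5252 0.2816 0.148 ]
cap [305 189  23  20 377] [143. 141. 141.] med [0.6622 0.0261 0.1461] ray [0.6636 0.0247 0.148 ]
cap [375 192  25  21 386] [62. 29. 87.] med [0.7467 0.1063 0.1459] ray [0.7476 0.1047 0.148 ]
cap [116 196  25  22 430] [117. 115. 115.] med [ 0.4689 -0.2117  0.1501] ray [ 0.4669 -0.2114  0.148 ]
cap [179 223  26  24 474] [27. 84. 41.] med [ 0.5859 -0.1696  0.1501] ray [ 0.5844 -0.1691  0.148 ]
cam pos [ 0.54804418 -0.19294152  0.40824352]
cap [ 224   19   52   58 2329] [ 70. 173.  94.] med [ 0.5813 -0.1665  0.151 ] ray [ 0.5817 -0.1661  0.148 ]
cap [ 250  182   44   45 1538] [207. 205. 202.] med [ 0.4658 -0.208   0.1511] ray [ 0.4648 -0.2082  0.148 ]
t 8.0 pos [ 0.4682 -0.2111  0.2627] q [-0.621 -0.105  1.939 -0.     1.298  0.726] F [-0.2  0.  -0.6] open 1.004
jaw yaw deg -77.18
tool axes
 [[ 0.222 -0.975  0.007]
 [ 0.008 -0.006 -1.   ]
 [ 0.975  0.222  0.006]]
[0.56, -0.05, 0.26] -> shift mm [-136.8    2.5  125.3]
[0.66, 0.0295, 0.26] -> shift mm [-192.1    2.9  240.4]
```

View pics/c5.png

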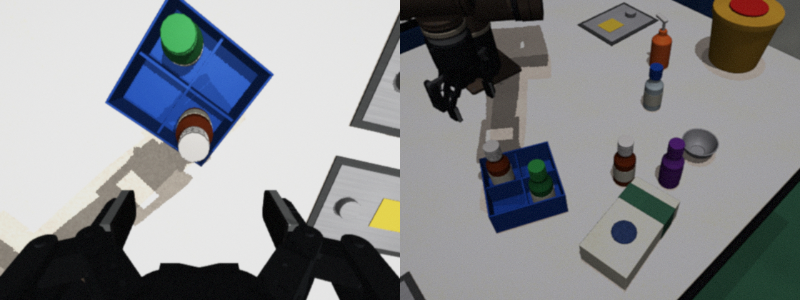

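Amber_a stands in its cell, with its cap at z = 0.151 (wrist picture (193,150), scene picture (492,150) in the composite). Moving on to amber_b.

step_arm([
  [[0,0,0],[-192,0,240],0],
  [[0,0,0],[-192,0,240],0],
  [[0,0,0],[-192,0,240],0],
  [[0,0,0],[-192,0,240],0],
  [[0,0,0],[-192,0,240],0],
  [[0,0,0],[-192,0,240],0],
  [[0,0,0],[-192,0,240],0],
  [[0,0,0],[-192,0,240],0],
  [[0,0,0],[-192,0,240],0],
  [[0,0,0],[-192,0,240],0],
])

```text
time: 8.83
eef_pos: [0.657, 0.0314, 0.255]
tcp_rot: [0.554, -0.442, 0.439, -0.552]
contact_force: [0.3, -0.9, -0.6]
opening: 1.001
```

```bash
python3 look.py w6 wrist; python3 -c "
from h import *
go([[.660,.0295,.110],[.661,.031,.110]])"
```

```text
cam pos [0.73813736 0.04914079 0.39639085]
cap [ 172   39   54   57 2378] [125.  64. 162.] med [0.7455 0.1103 0.147 ] ray [0.7455 0.1101 0.148 ]
cap [ 257  175   46   46 1635] [207. 205. 201.] med [0.662  0.031  0.1471] ray [0.6624 0.031  0.148 ]
cap [ 436  297   48   39 1233] [ 45. 126.  62.] med [ 0.5875 -0.1623  0.1511] ray [ 0.5863 -0.1637  0.148 ]
cap [434 394  39  26 792] [162. 162. 160.] med [ 0.4741 -0.2013  0.1504] ray [ 0.473  -0.2029  0.148 ]
t 8.88 pos [0.6568 0.0304 0.2555] q [-1.080e-01  2.330e-01  1.597e+00 -1.000e-03  1.315e+00  1.239e+00] F [ 0.9 -0.3 -0.2] open 1.0
jaw yaw deg -77.16
tool axes
 [[ 0.222 -0.975 -0.   ]
 [-0.003 -0.    -1.   ]
 [ 0.975  0.222 -0.003]]
[0.66, 0.0295, 0.11] -> shift mm [  1.7 145.5   3.4]
[0.661, 0.031, 0.11] -> shift mm [  0.5 145.5   4.7]
```

View pics/w6.png

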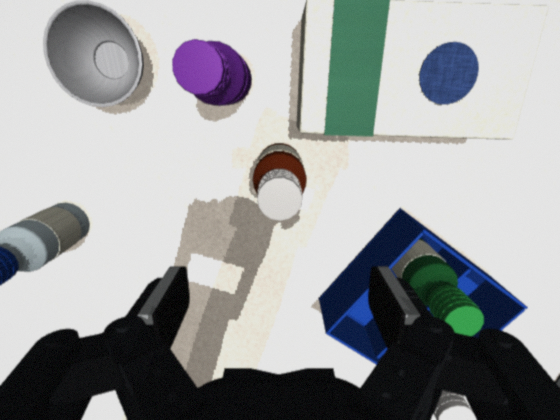

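Amber_b's cap shows at (280,196), centred between the fingers, with the purple bottle well clear at (205,68). Descending.

step_arm([
  [[0,0,0],[1,0,4.5],0],
  [[0,0,0],[1,40,4.5],0],
  [[0,0,0],[1,75,4.5],0],
  [[0,0,0],[1,105,4.5],0],
  [[0,0,0],[1,127,4.5],0],
  [[0,0,0],[1,140,4.5],0],
  [[0,0,0],[1,144,4.5],0],
  [[0,0,0],[1,144,4.5],0],
], newtons=40)

```text
time: 9.55
eef_pos: [0.6618, 0.0299, 0.1127]
tcp_rot: [0.553, -0.442, 0.441, -0.552]
contact_force: [0.4, -0.3, 0.1]
opening: 1.002
```

step_arm([
  [[0,0,0],[0,0,0],0.3],
  [[0,0,0],[0,0,0],0.45],
  [[0,0,0],[0,0,0],0.55],
  [[0,0,0],[0,0,0],0.7],
  [[0,0,0],[0,0,0],0.8],
  [[0,0,0],[0,0,0],0.8],
  [[0,0,0],[0,0,0],0.8],
  [[0,0,0],[0,0,0],0.8],
  [[0,0,0],[0,0,0],0.8],
], newtons=50)

```text
time: 10.3
eef_pos: [0.6633, 0.031, 0.1153]
tcp_rot: [-0.552, 0.44, -0.442, 0.553]
contact_force: [-0.5, 1.1, 5.5]
opening: 0.431
```

step_arm([
  [[0,0,0],[0,-5,0],0.8],
  [[0,0,0],[0,-15,0],0.8],
  [[0,0,0],[0,-35,0],0.8],
  [[0,0,0],[0,-60,0],0.8],
  [[0,0,0],[0,-85,0],0.8],
  [[0,0,0],[0,-105,0],0.8],
  [[0,0,0],[0,-115,0],0.8],
  [[0,0,0],[0,-120,0],0.8],
  [[0,0,0],[0,-120,0],0.8],
])

```text
time: 11.05
eef_pos: [0.6624, 0.0307, 0.2339]
tcp_rot: [-0.553, 0.441, -0.441, 0.553]
contact_force: [0.8, 0.1, -3.6]
opening: 0.432
```

```bash
python3 look.py s7 scene|head -1; python3 -c "
from h import *
go([[.5,-.1293,.235]])"
```

```text
cam pos [ 1.03597532 -0.37601885  0.76593967]
t 11.1 pos [0.6618 0.0307 0.2323] q [-0.107  0.259  1.608 -0.     1.276  1.241] F [ 0.2 -0.2 -3.4] open 0.436
jaw yaw deg -77.18
tool axes
 [[ 0.222 -0.975 -0.   ]
 [-0.002  0.    -1.   ]
 [ 0.975  0.222 -0.001]]
[0.5, -0.1293, 0.235] -> shift mm [ 120.1   -2.4 -193.2]
```

View pics/s7.png

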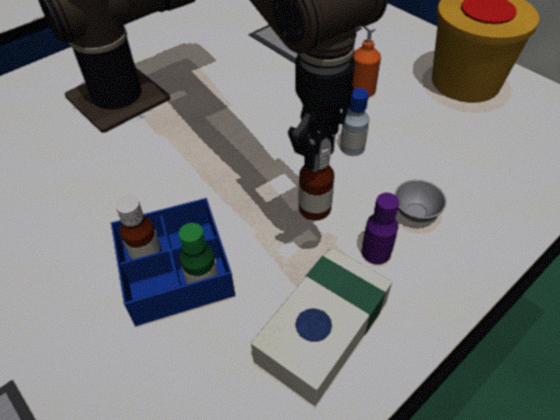

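step_arm([
  [[0,0,0],[10,0,-16],0.8],
  [[0,0,0],[25,0,-41],0.8],
  [[0,0,0],[42,0,-68],0.8],
  [[0,0,0],[59,0,-95],0.8],
  [[0,0,0],[76,0,-122],0.8],
  [[0,0,0],[92,0,-148],0.8],
  [[0,0,0],[106,0,-170],0.8],
  [[0,0,0],[116,0,-187],0.8],
  [[0,0,0],[120,0,-193],0.8],
  [[0,0,0],[120,0,-193],0.8],
])

```text
time: 11.93
eef_pos: [0.4991, -0.1297, 0.2314]
tcp_rot: [0.552, -0.443, 0.441, -0.552]
contact_force: [0.2, 0.5, -3.3]
opening: 0.431
```

step_arm([
  [[0,0,0],[0,0,0],0.8],
  [[0,0,0],[0,0,0],0.8],
])

```text
time: 12.1
eef_pos: [0.5011, -0.1284, 0.2327]
tcp_rot: [-0.553, 0.441, -0.441, 0.553]
contact_force: [0.3, 1.0, -2.7]
opening: 0.429
```

```bash
python3 look.py s8 scene|head -1; python3 look.py w8 wrist|head -1;python3 -c "
from h import *
s,R=go([[.5,-.1293,.235]])
c=np.load('pics/s8.npz');e=s['eef_pos'];z=e[2]-.115
print([proj(c,(e[0]+.002,e[1],z+q)).round(0) for q in(0,.085,.148)])
cv2.imwrite('pics/c8.png',np.hstack([cv2.resize(cv2.imread('pics/w8.png'),(400,400)),cv2.resize(cv2.imread('pics/s8.png')[120:330,80:290],(400,400))]))"
```

```text
cam pos [ 1.03597532 -0.37601885  0.76593967]
cam pos [ 0.58189165 -0.11077461  0.37458522]
t 12.2 pos [ 0.5013 -0.1284  0.233 ] q [-0.447 -0.066  1.957  0.     1.251  0.899] F [-0.8 -0.5 -3.5] open 0.43
jaw yaw deg -77.1
tool axes
 [[ 0.223 -0.975 -0.001]
 [-0.     0.001 -1.   ]
 [ 0.975  0.223 -0.   ]]
[0.5, -0.1293, 0.235] -> shift mm [ 0.6 -2.  -1.5]
[array([186., 204.]), array([177., 169.]), array([170., 139.])]
```

View pics/c8.png

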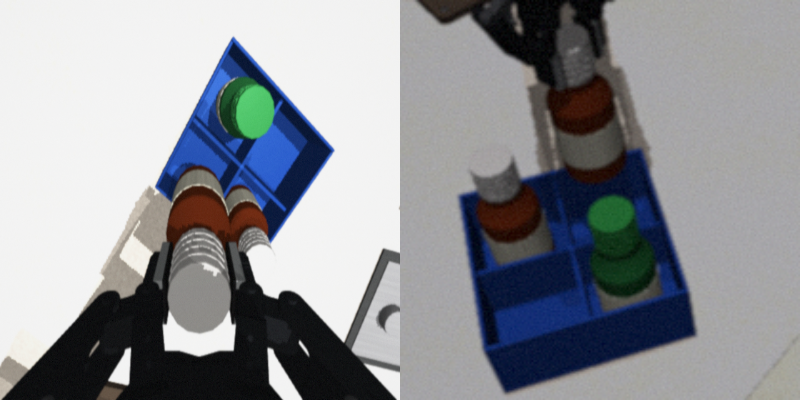

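Amber_b hangs over the middle of the near-left cell. In the tool frame, a's cap is 70 mm along the jaws and 53 mm sideways, so the fingers clear it. Lowering.

step_arm([
  [[0,0,0],[0,20,0],0.8],
  [[0,0,0],[0,45,0],0.8],
  [[0,0,0],[0,68,0],0.8],
  [[0,0,0],[0,85,0],0.8],
  [[0,0,0],[0,97,0],0.8],
  [[0,0,0],[0,105,0],0.8],
  [[0,0,0],[0,109,0],0.8],
  [[0,0,0],[0,111,0],0.8],
  [[0,0,0],[0,112,0],0.8],
  [[0,0,0],[0,112,0],0.8],
])

```text
time: 13.03
eef_pos: [0.5014, -0.1294, 0.1223]
tcp_rot: [-0.553, 0.44, -0.442, 0.553]
contact_force: [-0.6, -0.7, -4.0]
opening: 0.432
```

step_arm([
  [[0,0,0],[0,1,0],0.8],
  [[0,0,0],[0,2,0],0.8],
  [[0,0,0],[0,2,0],0.8],
])

```text
time: 13.28
eef_pos: [0.5009, -0.1292, 0.1197]
tcp_rot: [-0.553, 0.441, -0.441, 0.553]
contact_force: [0.3, -0.8, -3.5]
opening: 0.423
```

step_arm([
  [[0,0,0],[0,1,0],0.8],
  [[0,0,0],[0,1,0],0.8],
])

```text
time: 13.45
eef_pos: [0.5012, -0.1293, 0.1193]
tcp_rot: [-0.553, 0.441, -0.441, 0.553]
contact_force: [0.1, 1.4, 0.7]
opening: 0.427
```

step_arm([
  [[0,0,0],[0,1,0],0.8],
  [[0,0,0],[0,1,0],0.8],
])

```text
time: 13.62
eef_pos: [0.5015, -0.1292, 0.1192]
tcp_rot: [-0.552, 0.441, -0.441, 0.553]
contact_force: [-1.9, 1.9, 6.0]
opening: 0.429
```

step_arm([
  [[0,0,0],[0,0,0],0.5],
  [[0,0,0],[0,0,0],0.4],
  [[0,0,0],[0,0,0],0.3],
  [[0,0,0],[0,0,0],0.3],
  [[0,0,0],[0,-5,0],0.3],
  [[0,0,0],[0,-25,0],0.3],
  [[0,0,0],[0,-55,0],0.3],
  [[0,0,0],[0,-90,0],0.3],
  [[0,0,0],[0,-130,0],0.3],
  [[0,0,0],[0,-150,0],0.3],
])

```text
time: 14.45
eef_pos: [0.5023, -0.1298, 0.2731]
tcp_rot: [-0.552, 0.438, -0.444, 0.553]
contact_force: [0.9, -0.6, 0.9]
opening: 0.695
```

step_arm([
  [[0,0,0],[-40,0,0],0.3],
  [[0,0,0],[-80,0,0],0.3],
  [[0,0,0],[-120,0,0],0.3],
  [[0,0,0],[-150,0,0],0.3],
  [[0,0,0],[-160,0,0],0.3],
  [[0,0,0],[-160,0,0],0.3],
  [[0,0,0],[-160,0,0],0.3],
])

```text
time: 15.03
eef_pos: [0.4654, 0.0267, 0.2676]
tcp_rot: [0.553, -0.44, 0.441, -0.553]
contact_force: [0.4, 0.1, 0.0]
opening: 0.699
```

```bash
python3 look.py t9 top;python3 look.py s9 scene; python3 -c "
from h import *
s,R=go()
C=np.array([.5246,-.1855]);a=np.radians(66.95-90);u=np.array([np.cos(a),np.sin(a)]);v=np.array([-u[1],u[0]])
for n,p in dict(a=(.4669,-.2114),g=(.583,-.167),b=(.5025,-.1295)).items(): d=np.array(p)-C;print(n,-d@u,-d@v)
cv2.imwrite('pics/c9.png',np.hstack([cv2.resize(cv2.imread('pics/t9.png')[150:350,320:520],(400,400)),cv2.resize(cv2.imread('pics/s9.png')[120:330,80:290],(400,400))]))"
```

```text
cam pos [0.50816141 0.01393219 0.76747412]
cap [218  87  25  26 511] [ 87.  54. 108.] med [0.7426 0.1113 0.1478] ray [0.7423 0.1112 0.148 ]
cap [401 192  28  26 579] [ 52. 110.  67.] med [ 0.5803 -0.1635  0.1517] ray [ 0.5807 -0.1644  0.148 ]
cap [ 96 232  27  26 556] [ 38.  63. 114.] med [0.5191 0.288  0.148 ] ray [0.5193 0.2882 0.148 ]
cap [378 248  28  27 585] [145. 146. 147.] med [ 0.4981 -0.1284  0.1517] ray [ 0.4978 -0.1289  0.148 ]
cap [432 272  30  28 631] [142. 143. 144.] med [ 0.4633 -0.206   0.1516] ray [ 0.4634 -0.2072  0.148 ]
cam pos [ 1.03597532 -0.37601885  0.76593967]
cap [437  24  91  33 613] [49. 36. 11.] med [0.5956 0.5913 0.1471] ray [0.5884 0.6004 0.148 ]
cap [350  88  19  15 228] [18. 36. 90.] med [0.5227 0.2857 0.1456] ray [0.5251 0.2822 0.148 ]
cap [168 183  24  22 406] [133. 130. 131.] med [ 0.5034 -0.1337  0.15  ] ray [ 0.5017 -0.1334  0.148 ]
cap [376 192  24  21 386] [61. 28. 84.] med [0.7462 0.1062 0.1459] ray [0.7477 0.1047 0.148 ]
cap [116 196  25  22 430] [132. 129. 130.] med [ 0.4692 -0.2118  0.1503] ray [ 0.4672 -0.2114  0.148 ]
cap [179 223  25  24 474] [27. 82. 39.] med [ 0.5855 -0.1696  0.1501] ray [ 0.5843 -0.1692  0.148 ]
t 15.13 pos [0.4657 0.0257 0.2674] q [-1.630e-01 -2.180e-01  2.029e+00 -1.000e-03  1.331e+00  1.186e+00] F [0.3 0.7 1.3] open 0.703
jaw yaw deg -77.25
tool axes
 [[ 0.221 -0.975  0.001]
 [ 0.    -0.001 -1.   ]
 [ 0.975  0.221 -0.   ]]
a 0.042952697801056726 0.04642376279031132
g -0.04649416587916222 -0.03988862668983414
b 0.04226153313065201 -0.042876250039465935
```

View pics/c9.png

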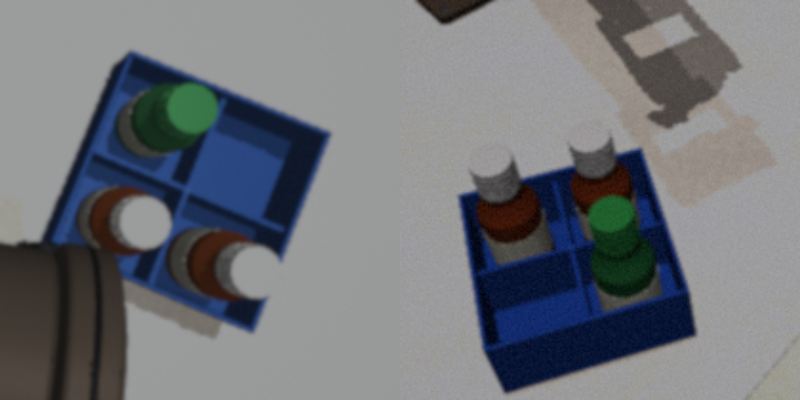

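All three stand upright in separate cells, with caps at z ≈ 0.152 (0.148 plus the 4 mm floor), and the arm is clear.

```bash
python3 -c "
from plant import ctrl
print(ctrl.sign_off())"
```

```text
the job is handed in; nothing more can be done
None
```

Both brown bottles are standing in the blue crate, each in an empty cell of its own, and I handed the job in at about 15 s of the 61 s. I gripped each by its cap, lowered it until the wrist force showed floor contact, and then released it.

- **Final positions:** the last top and scene views show all three bottles upright in separate cells. Cap tops read 0.150–0.152 m, against 0.152 m expected for a bottle standing on the cell floor. In the crate frame, amber_a is at about (43, 46) mm, amber_b at (42, -43) mm and green at (-46, -40) mm, still in its first cell. The gripper is open and well clear.
- **Disagreements:** the top and scene cameras differed by 4–6 mm on the same caps and 4 mm on the crate centre, so I relied on the wrist view in between; each cell leaves about 13 mm of clearance per side. The fingertips pressed on the bottles with about 6 N as they closed, with no visible effect.

The sign-off itself reports no verdict.

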